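Turn the heat up one click under the tall pot and start the warmer

TASK

On the twin food warmer, turn up the heat dial in front of the tall deli pot by one click: press a fingertip on the dial's ribbed face and sweep it clockwise until the dial clicks into the middle of its three notches. Then press the white start button between the dials right down and let it go. Leave the other dial where it is, and do not pick up or shift the pot, the cup or the things around the warmer.

Things in the scene. Friction and masses are not known exactly. Their poses are not given: they have to be found in the camera images.
- warmer: Twin food warmer, a low grey box with a steel top, fixed to the counter: 220 (its x) x 280 (its y) x 56 mm high. Origin: centre of its underside, on the counter; its -x side is the front, +y its left. In its frame the dials' axes stand at (-55, +80) and (-55, -80) mm, the button at (-55, 0), the warming plates' centres at (60, +80) and (60, -80).
- plate_left (a point): Centre of the top of the left (+y) round warming plate, 88 mm across, 58 mm above the counter, straight behind the left dial.
- dial_left_face (a point): Face centre of the left heat dial, on its upright axis: a flat knurled disc 84 mm across, face 9 mm above the warmer's top, 65 above the counter; too low and wide to pinch. A fingertip pressed on the ribbed face 20 to 28 mm off the axis and swept round carries it by friction. The face sinks like a spring: 3 N to start, 1.6 N per mm, stop at 5 mm (11 N).
- dial_left (a joint): Turn of the left dial, rad, growing clockwise from above; limits -0.15, 1.35. Notches at 0 (small pip; the start), 0.6 (middle pip) and 1.2 (large pip); let go, it snaps to the nearest, passing over at about 0.3 and 0.9. Leaving a notch takes 0.035 N m. The white line on the face shows the set pip; the middle pip is straight behind the axis (warmer's +x), the small one left of it.
- plate_right (a point): Centre of the top of the right (-y) round warming plate, 88 mm across, 58 mm above the counter, straight behind the right dial.
- dial_right_face (a point): Face centre of the right heat dial, on its upright axis: a flat knurled disc 84 mm across, face 9 mm above the warmer's top, 65 above the counter; too low and wide to pinch. A fingertip pressed on the ribbed face 20 to 28 mm off the axis and swept round carries it by friction. The face sinks like a spring: 3 N to start, 1.6 N per mm, stop at 5 mm (11 N).
- dial_right (a joint): Turn of the right dial, rad, growing clockwise from above; limits -0.15, 1.35. Notches at 0 (small pip; the start), 0.6 (middle pip) and 1.2 (large pip); let go, it snaps to the nearest, passing over at about 0.3 and 0.9. Leaving a notch takes 0.035 N m. The white line on the face shows the set pip; the middle pip is straight behind the axis (warmer's +x), the small one left of it.
- start_top (a point): Top centre of the start button: white round cap, 22 mm across, in a black round housing, midway between the dials; its top stands 21 mm above the warmer. Pressed straight down.
- start (a joint): Travel of the start button in m: 0 up, 0.006 fully down (5 N); springs back. Pressed from 0.004.
- pot_center (a point): Centre, half-way up, of the tall white lidded deli pot, 73 mm across, 64 mm high, loose, standing on one of the two warming plates (left or right varies).
- cup_center (a point): Centre, half-way up, of the low lidded sauce cup, 69 mm across, 36 mm high, loose, standing on the other plate.
- till_roll_center (a point): Centre of a loose paper till roll, 64 x 62 x 57 mm, on the counter to the right: a bystander.
- pepper_center (a point): Centre of a loose small pot with a black lid, 55 mm across, 62 mm high, on the counter to the left: a bystander.
Not all that is in view belongs to the job. What is shaped like the part that bears pot_center but blue, green or turquoise is not meant.

How it is judged:
By the outcome, as a careful person would: the job done as asked, in the order asked, and still so for the second after the job is handed in, with the robot touching nothing.
It also fails if it takes over 38 s, if anything falls off the work surface, if the arm or the gripper's body presses on something with over 40 N, if the wrist force passes 120 N, or if a joint passes its speed limit or range.

ROBOT

A 7-joint arm with a two-finger parallel gripper is mounted at the origin on a cart in front of the work surface, level with it; the furniture and walls round the work are solid. World frame = base frame: x ahead of the robot, y to its left, z up, the work surface at z = 0. Lengths are in m, angles in rad, forces in N, time in s.
With the tool pointing down it reaches from about 0.425 to 0.95 m from the base axis. Payload 16.7 kg.
Tool frame: the origin (TCP) lies at the very end of the fingers, on their centre line; the grasp point (between the pads) lies 19 mm behind it (env.hold_point_z is the distance from the TCP to the grasp point, in m); x points along the fingers, y is the direction in which the jaws open and shut, and the axes are right-handed (so a half turn about x gives the same grasp; the last joint's range is limited). The gripper opens to 94 mm and grips with 3 to 60 N. Pads are 16 mm wide; open, the fingers measure 119 mm over their backs; the gripper's body (75 mm by 177 mm) begins 78 mm behind the grasp point.
Start: joints at [-1.452, 0.426, 0.074, 1.606, -0.034, 1.111, -0.067], TCP at [0.179, 0.651, 0.205] pointing down, gripper open.
Joint ranges: [-2.85, 2.85], [-0.5, 2.14], [-1.23, 1.37], [0.21, 2.46], [-1.02, 4.16], [0.16, 2.05], [-2.73, 2.73]. Speed limits (rad/s): [1.89, 1.89, 2.39, 2.39, 3.01, 3.01, 3.01].

INTERFACE

Orientations are given as a unit quaternion [w, x, y, z].
In Python, from workcell import env gives the robot as it stands. Calls block until the motion is done:
- env.movep(position, orientation): joint-space move of the TCP to a pose.
- env.move_linear(position, rot=None, max_speed=0.15, guard=None): straight line of the TCP; rot=None keeps the orientation; max_speed is the mean speed in m/s. With guard (N) it stops when the force on the tool has changed by that much, and returns True; else False.
- env.movej(angles): joint-space move.
- env.command_gripper(opening, grip_force=None): finger opening in m; grip_force is the grip in N (None keeps the last); returns when the fingers have stopped.
- env.sleep(seconds).
- env.solve_ik(position, orientation): joint angles nearest the present ones, or None.
- env.state(): the state.
- env.grab_frame(name): name is "scene" or "top" or "wrist"; returns the picture (480x640x3 uint8, blue, green, red); there is no depth.
- env.camera_params(name): a dict with "fx", "fy", "cx", "cy" (pixels), "dist" ([k1, k2, p1, p2, k3] as OpenCV has them; the pictures are not rectified), "R" (3x3) and "t" (3): a world point X has camera coordinates R X + t. Camera axes: x right, y down, z forward; pixel columns grow to the right and rows downward; lengths in m; the calibration is good to about 2 mm. A picture is of the moment at which its call begins: read the wrist's pose just before it. camera_params takes no time and is no camera call; for the wrist camera it gives the pose at the moment of the call.
A pose or a line that the arm cannot do raises env.IKError and nothing moves.
- env.sign_off(): hands the job in, once; it reports no verdict.
The state is a dict: "t": time; "joint_positions": joint angles; "dq": joint speeds; "effort": joint torques, N m; "tcp_pos": TCP position; "ee_rot": TCP orientation; "ft_force": force on the tool from outside, world axes, zero at the start; "wrist_torque": the same for the moment, N m; "width": finger opening in m.
Only numpy, scipy, OpenCV 4.12 (cv2) and the standard library are available. Lean on these libraries where they do the work, as an engineer would, in place of code of your own. Each camera call takes 0.05 s, during which the arm holds its last target. There are 200 camera calls.

## Working session

There is one attempt and no reset: what is moved stays moved. The work goes in short steps, each a Python script; the robot and the scene stay as the last script left them, time stands still between calls to the robot, and variables do not carry over. Pictures are saved under pics/ and viewed, about 8 in all and at most 12, crops included, and the job is handed in when it is done.

```bash
mkdir -p pics; ls
python3 - <<'E'
from workcell import env
import cv2
for n in("scene","top"):
    p=env.camera_params(n);print(n,p)
    cv2.imwrite(f"pics/{n}0.png",env.grab_frame(n))
s=env.state();print(s["t"],s["tcp_pos"],s["ee_rot"],s["width"])
E
```

```text
pics
scene {'fx': 568.2721979277318, 'fy': 568.2721979277318, 'cx': 316.2330089598694, 'cy': 242.20555018054662, 'dist': array([-0.07426655,  0.        ,  0.        ,  0.        ,  0.        ]), 'R': array([[ 0.72875149, -0.68466098, -0.01267326],
       [-0.36363256, -0.37123491, -0.85437463],
       [ 0.58025221,  0.62723519, -0.51950302]]), 't': array([-0.36252782,  0.29567003,  1.21716773])}
top {'fx': 539.8030106009545, 'fy': 539.8030106009545, 'cx': 316.6877882616505, 'cy': 238.1428513573274, 'dist': array([-0.14641545,  0.        ,  0.        ,  0.        ,  0.        ]), 'R': array([[-0.01139515, -0.99976692, -0.01833713],
       [-0.99678595,  0.01281161, -0.07907994],
       [ 0.07929644,  0.01737707, -0.99669961]]), 't': array([0.07591104, 0.52618473, 1.3794601 ])}
0.1 [0.17920065 0.65037065 0.20484899] [ 0.70071102  0.09434353  0.70074797 -0.09516114] 0.09413543284990264
```

View pics/top0.png

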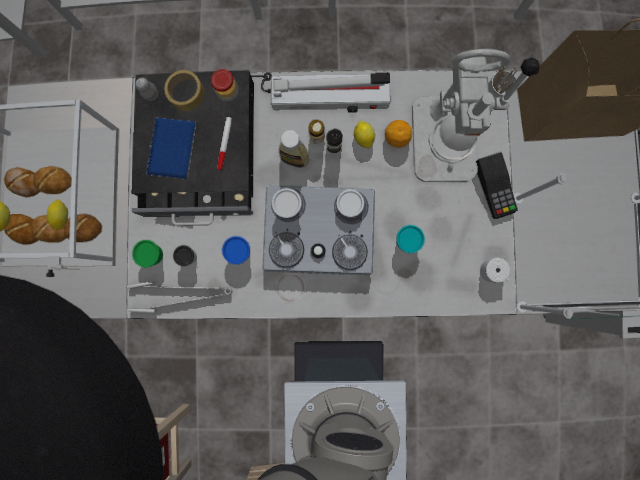

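View pics/scene0.png

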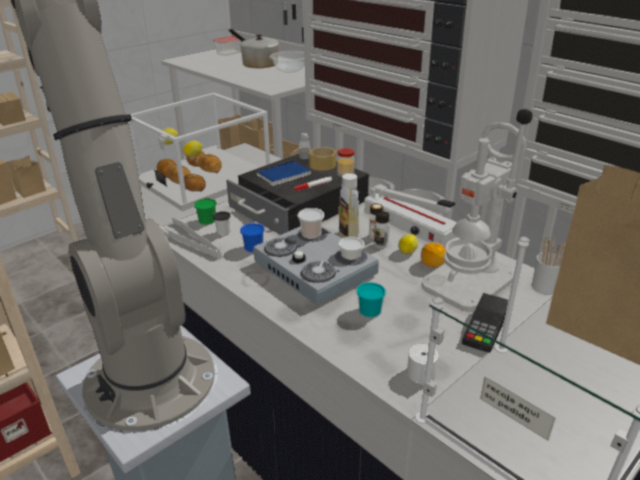

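Top view: warmer at about (319,230), dials at (286,250) and (350,251), button at (318,251), white vessels at (287,204) and (350,205). In the scene view the white vessel at (311,223) looks tall and the one at (351,248) low. The blue (236,249), green (147,253) and turquoise (410,239) cups are decoys. I'll measure next and confirm with an enlarged crop.

```bash
cat > h.py <<'E'
import numpy as np, cv2
def cast(p,uv,z):
    K=np.array([[p["fx"],0,p["cx"]],[0,p["fy"],p["cy"]],[0,0,1]])
    n=cv2.undistortPoints(np.array(uv,float).reshape(-1,1,2),K,np.array(p["dist"]))[:,0]
    d=np.c_[n,np.ones(len(n))]@p["R"]; c=-p["R"].T@p["t"]
    return c+d*((z-c[2])/d[:,2])[:,None]
def proj(p,X):
    K=np.array([[p["fx"],0,p["cx"]],[0,p["fy"],p["cy"]],[0,0,1]])
    return cv2.projectPoints(np.array(X,float).reshape(-1,1,3),cv2.Rodrigues(p["R"])[0],p["t"],K,np.array(p["dist"]))[0][:,0]
E
python3 - <<'E'
from workcell import env
from h import *
p=env.camera_params("top");im=cv2.imread("pics/top0.png");g=cv2.cvtColor(im,cv2.COLOR_BGR2GRAY)
roi=g[180:285,255:385]
m=((roi<100)*255).astype(np.uint8)
m=cv2.morphologyEx(m,cv2.MORPH_CLOSE,np.ones((5,5)))
for c in cv2.findContours(m,cv2.RETR_EXTERNAL,2)[0]:
    if cv2.contourArea(c)>60:
        (x,y),r=cv2.minEnclosingCircle(c);print("dark",x+255,y+180,r,cast(p,[[x+255,y+180]],.065 if r>12 else .06)[0])
print("approx",cast(p,[[286,250],[350,251]],.065),cast(p,[[318,250]],.077))
s=cv2.imread("pics/scene0.png")[190:310,230:400]
a=cv2.resize(im[175:295,250:390],None,fx=4,fy=4,interpolation=2)[:480]
b=cv2.resize(s,None,fx=4,fy=4,interpolation=2)[:480]
b=cv2.resize(b,(0,0),fx=.35,fy=.35) if 0 else b
o=np.zeros((600,800,3),np.uint8)
a=cv2.resize(a,(400,343));b=cv2.resize(b,(400,282))
o[:343,:400]=a;o[:282,400:]=b
cv2.imwrite("pics/crop1.png",o)
E
```

```text
dark 318.0 252.5 9.552586555480957 [0.4876907  0.06596376 0.06      ]
dark 330.5 183.0 7.159010887145996 [0.66446237 0.0320601  0.06      ]
dark 317.0 238.92307662963867 69.57688903808594 [0.52163064 0.06800592 0.065     ]
approx [[ 0.49469703  0.14627189  0.065     ]
 [ 0.4901813  -0.0144377   0.065     ]] [[0.49302008 0.06563151 0.077     ]]
```

View pics/crop1.png

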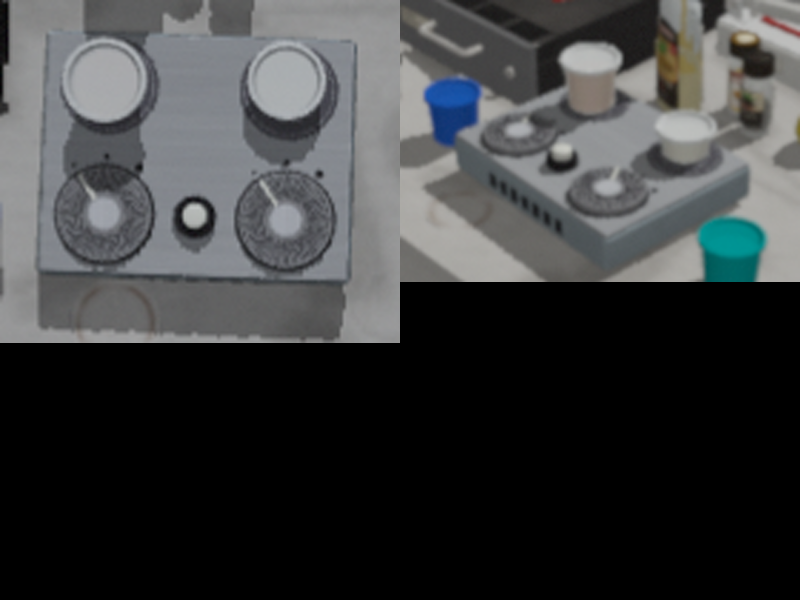

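Confirmed: the tall pot stands on the left (+y) plate and the low cup on the right one, so the left dial is the one to turn. Both dials are at the small pip. I'll go above the left dial, with fingers narrowed to straddle its axis, and look with the wrist camera.

```bash
cat >> h.py <<'E'
from scipy.spatial.transform import Rotation as Ro
def quat(a):  # tool down, jaws along world angle a
    y=np.array([np.cos(a),np.sin(a),0]);x=np.array([0,0,-1.]);z=np.cross(x,y)
    q=Ro.from_matrix(np.c_[x,y,z]).as_quat();return [q[3],q[0],q[1],q[2]]
E
python3 - <<'E'
from workcell import env
from h import *
s=env.state();q=s["ee_rot"];M=Ro.from_quat([q[1],q[2],q[3],q[0]]).as_matrix()
p=env.camera_params("wrist");c=-p["R"].T@p["t"]
print("yang",np.arctan2(M[1,1],M[0,1]),"cam in tool",M.T@(c-s["tcp_pos"]),"fwd",M.T@p["R"][2])
for a in np.arange(-3,3.2,.5):
    j=env.solve_ik([.49,.146,.20],quat(a)); print(round(a,2),None if j is None else np.round(j,2))
E
```

```text
yang 1.3019875491355042 cam in tool [-0.17904496  0.00058905 -0.07813284] fwd [9.62083797e-01 4.77264612e-04 2.72753624e-01]
-3.0 [ 0.46  0.31 -1.02  1.93  0.3   1.07  2.59]
-2.5 [-1.41  0.35  1.24  2.02 -0.39  1.04 -2.49]
-2.0 [-1.41  0.35  1.24  2.02 -0.39  1.04 -1.99]
-1.5 [-1.11  0.2   0.8   2.01 -0.17  1.   -1.73]
-1.0 [-1.08  0.2   0.76  2.01 -0.16  1.   -1.24]
-0.5 [-1.02  0.19  0.69  2.   -0.14  1.   -0.76]
0.0 [-0.98  0.18  0.64  2.   -0.13  1.   -0.28]
0.5 [-0.93  0.18  0.58  2.   -0.11  1.    0.21]
1.0 [-0.88  0.17  0.52  2.   -0.1   1.    0.69]
1.5 [-0.83  0.17  0.47  2.   -0.09  1.    1.18]
2.0 [-0.75  0.16  0.37  1.99 -0.07  1.    1.66]
2.5 [-0.68  0.16  0.3   1.99 -0.06  1.    2.14]
3.0 [-0.62  0.16  0.22  1.98 -0.04  1.    2.63]
```

Run:
```python
from workcell import env
from h import *
env.command_gripper(.036,20)
env.movep([.45,.105,.22],quat(1.84))
p=env.camera_params("wrist");im=env.grab_frame("wrist");cv2.imwrite("pics/w1.png",im)
np.save("w1.npy",p,allow_pickle=True)
s=env.state();print(s["t"],s["tcp_pos"],s["width"],np.round(s["joint_positions"],2),s["ft_force"])
print(proj(p,[[.4935,.146,.065],[.4915,.0656,.077]]))
```

```text
3.3333 [0.4500722  0.1056697  0.21998071] 0.03592933086885766 [-0.85  0.05  0.5   2.07 -0.03  1.03  1.51] [-0.07530012 -1.07971025 -0.57840051]
[[350.95575223 281.23115796]
 [266.92330081 261.70419854]]
```

View pics/w1.png

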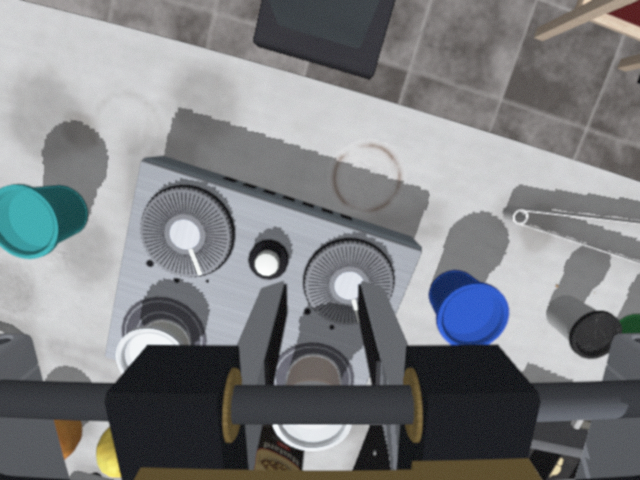

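Wrist view: left dial centred near (350,285), partly behind the right finger. The right dial is at (186,233) and the button cap at (267,263). I'll combine both views into a warmer pose.

Run:
```python
from workcell import env
from h import *
p=np.load("w1.npy",allow_pickle=True).item();im=cv2.imread("pics/w1.png")
pt=env.camera_params("top")
hsv=cv2.cvtColor(im,cv2.COLOR_BGR2HSV)
def blob(x0,y0,r,t):
    g=cv2.cvtColor(im,cv2.COLOR_BGR2GRAY)[y0-r:y0+r,x0-r:x0+r]
    n,l,st,c=cv2.connectedComponentsWithStats((g>t).astype(np.uint8));k=1+np.argmax(st[1:,4]);return c[k]+[x0-r,y0-r],st[k]
for q in [(350,286,14,140),(185,234,14,140),(267,263,14,190)]: print(blob(*q))
g=cv2.cvtColor(im,cv2.COLOR_BGR2GRAY)
print("hub L,R",cast(p,[[349.5,286],[185,234]],.065),"btn",cast(p,[[267,264]],.077))
print("top hub",cast(pt,[[286.4,249.9],[349.75,252]],.065),cast(pt,[[318.2,250.6]],.077))
# pip / dial rim check overlay
c=cast(p,[[349.5,286]],.065)[0]
o=im.copy()
for cc in (c,cast(p,[[185,234]],.065)[0]):
    t=np.linspace(0,6.28,80);X=np.c_[cc[0]+.042*np.cos(t),cc[1]+.042*np.sin(t),0*t+.065]
    cv2.polylines(o,[proj(p,X).astype(np.int32)],True,(0,0,255),1)
cv2.imwrite("pics/ov.png",cv2.resize(o[160:350,110:420],None,fx=2.5,fy=2.5,interpolation=2))
```

```text
(array([347.76106195, 284.69616519]), array([  0,   0,  28,  28, 678], dtype=int32))
(array([184.46666667, 233.53333333]), array([  0,   0,  28,  28, 780], dtype=int32))
(array([265.83333333, 264.24603175]), array([  2,   5,  23,  22, 378], dtype=int32))
hub L,R [[ 0.49851215  0.14606344  0.065     ]
 [ 0.49004719 -0.01407816  0.065     ]] btn [[0.49360431 0.06616402 0.077     ]]
top hub [[ 0.49493665  0.14526229  0.065     ]
 [ 0.4876778  -0.01377083  0.065     ]] [[0.49151899 0.06515123 0.077     ]]
```

View pics/ov.png

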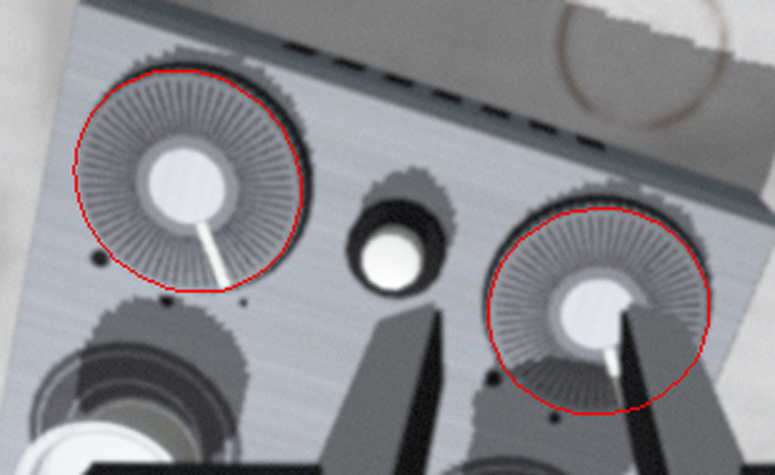

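Rim overlays fit both dials. The left dial's axis is at about (0.497, 0.146). I'll straddle it, press about 3 mm, turn with the last joint only, lift and look.

Run:
```python
from workcell import env
from h import *
env.command_gripper(.040,20)
x,y=.497,.1458
env.movep([x,y,.085],quat(1.87))
f0=env.state()["ft_force"]
hit=env.move_linear([x,y,.060],max_speed=.02,guard=2.5)
s=env.state();z=s["tcp_pos"][2];print(s["t"],hit,s["tcp_pos"],s["ft_force"]-f0)
if hit and abs(z-.065)<.005:
    env.move_linear([x,y,z-.003],max_speed=.02)
    s=env.state();print(s["tcp_pos"],s["ft_force"]-f0)
    q=np.array(s["joint_positions"])
    for k in range(4):
        q[6]-=.16;env.movej(list(q));s=env.state();print(s["t"],s["tcp_pos"],s["ft_force"]-f0,s["wrist_torque"])
    env.sleep(.2)
env.move_linear([x,y,.10],max_speed=.08)
env.movep([.45,.09,.20],quat(1.5))
p=env.camera_params("wrist");im=env.grab_frame("wrist");np.save("w2.npy",p,allow_pickle=True)
cv2.imwrite("pics/w2.png",im);print(env.state()["t"])
```

```text
5.2333 True [0.49688839 0.14577495 0.0640839 ] [0.61476914 1.33866496 5.26287503]
[0.49696908 0.14578214 0.06121641] [-1.22770538  1.40412314  8.12283646]
5.825 [0.49708617 0.14573578 0.06148384] [-2.00019206  0.39038639  7.64172163] [-0.19601767  0.42764473  0.00167884]
6.1083 [0.49720988 0.1456343  0.06149092] [-0.80592741  0.04444994  8.04857441] [-0.37372463  0.25641469 -0.03051791]
6.3917 [0.49730883 0.14551533 0.06151528] [-0.67107192 -0.0988113   8.67501772] [-0.51963657  0.14861989 -0.0259354 ]
6.675 [0.49735719 0.1453975  0.06153686] [-0.12914592 -2.23107365  8.97693033] [-0.72688613  0.11197974  0.01914703]
8.125
```

View pics/w2.png

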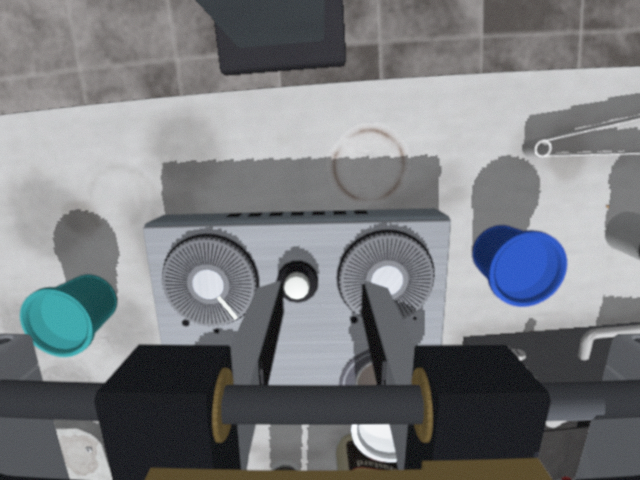

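The line has left the small pip (415,318), but the finger hides its present position. I'll look from further right.

Run:
```python
from workcell import env
from h import *
env.command_gripper(0.0,20)
env.movep([.46,.045,.18],quat(1.5))
p=env.camera_params("wrist");im=env.grab_frame("wrist");np.save("w3.npy",p,allow_pickle=True)
cv2.imwrite("pics/w3.png",im[160:430,180:560]);print(env.state()["t"],env.state()["width"])
u=proj(p,[[.497,.1458,.065],[.4925,.0656,.077]]);print(u-[180,160])
```

```text
9.2333 0.00033688824484303986
[[267.16788535 113.16014222]
 [171.75131953 120.03864714]]
```

View pics/w3.png

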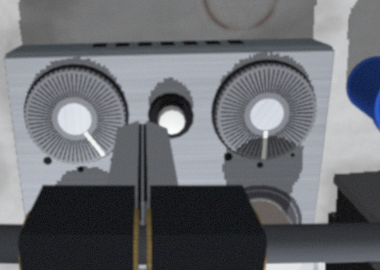

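The left dial's line at crop (265,145) points straight at the middle pip, (260,164). The right dial still points at its small pip. Now the button.

Run:
```python
from workcell import env
from h import *
x,y=.493,.0658
env.movep([x,y,.095],quat(1.5))
f0=env.state()["ft_force"]
hit=env.move_linear([x,y,.070],max_speed=.02,guard=1.2)
s=env.state();z=s["tcp_pos"][2];print(hit,s["tcp_pos"],s["ft_force"]-f0)
if hit and abs(z-.077)<.004:
    for zz in (.0725,.0715,.0705,.0695):
        env.move_linear([x,y,zz],max_speed=.02);s=env.state();f=(s["ft_force"]-f0)[2]
        print(s["tcp_pos"][2],f)
        if f>10: break
    env.sleep(.3)
env.move_linear([x,y,.12],max_speed=.08)
env.movep([.46,.045,.18],quat(1.5))
im=env.grab_frame("wrist");cv2.imwrite("pics/w4.png",im[160:430,180:560])
im=env.grab_frame("top");cv2.imwrite("pics/top4.png",im)
print(env.state()["t"])
```

```text
True [0.49284329 0.06577264 0.07607666] [1.31040957 1.27726198 2.54287814]
0.07235382473990512 3.947230833743001
0.07195997187921646 21.209019288180045
12.7167
```

View pics/w4.png

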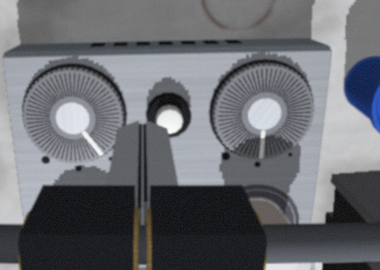

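Everything stands as it should, but the press met a hard stop after only about 4.5–5 mm. The closed pair of tips is wider than the 22 mm cap and may have landed on the housing rim. I'll press again with one fingertip, narrower than the cap, to be sure it goes right down.

Run:
```python
from workcell import env
from h import *
env.command_gripper(.060,20)
w=env.state()["width"];off=w/2+.0055
a=-.045
x,y=.493-off*np.cos(a),.0658-off*np.sin(a)
env.movep([x,y,.12],quat(a))
env.move_linear([x,y,.086],max_speed=.06);env.sleep(.2)
f0=env.state()["ft_force"]
for zz in np.r_[.080,np.arange(.0775,.0675,-.001)]:
    env.move_linear([x,y,zz],max_speed=.02);env.sleep(.05);s=env.state();f=(s["ft_force"]-f0)[2]
    print(round(zz,4),round(s["tcp_pos"][2],5),round(f,2))
    if f>9: break
env.sleep(.2)
env.move_linear([x,y,.12],max_speed=.08)
env.movep([.45,.045,.20],quat(1.5))
a=env.grab_frame("wrist")[170:400,150:560];b=env.grab_frame("scene")[170:350,200:420]
o=np.zeros((560,800,3),np.uint8);a=cv2.resize(a,(400,224));b=cv2.resize(b,(400,327));o[:224,:400]=a;o[:327,400:]=b
cv2.imwrite("pics/fin.png",o[:330]);print(env.state()["t"])
```

```text
0.08 0.07996 0.61
0.0775 0.07756 1.45
0.0765 0.07657 2.86
0.0755 0.07554 3.12
0.0745 0.07452 3.99
0.0735 0.07352 4.29
0.0725 0.07251 6.03
0.0715 0.07189 17.66
21.0
```

View pics/fin.png

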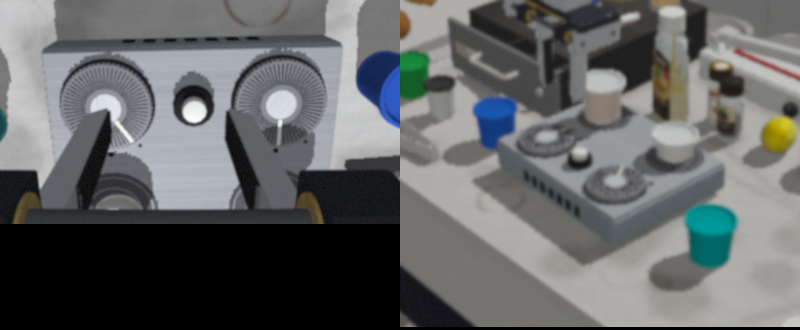

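The same hard stop at z ≈ 0.072 with a single tip, with about 5–6 N of spring force just before it, is the button's own end stop. It has sprung back, and the dials and pots are as wanted. Handing in.

```bash
python3 -c "
from workcell import env
print(env.state()['t']);env.sign_off()"
```

```text
21.0
the job is handed in; nothing more can be done
```

I turned the left dial, the one in front of the tall pot, up one click and then pressed the start button. I handed the job in at 21 s with the arm clear of everything.

- **Dial:** I pressed two fingertips about 3 mm into the ribbed face, either side of the axis, and turned them 0.64 rad clockwise. After lifting, the wrist camera showed its white line on the middle pip. The right dial still pointed at its small pip.
- **Button:** I pressed it twice, both times after the dial was set. The first press met a hard stop after only about 4.5–5 mm, so I suspected the two closed fingertips had hit the housing. I pressed again with one fingertip and it stopped at the same height (z about 0.072 m), with about 6 N of spring force just before. That points to the button's own end stop, so the first press was probably full too.
- **Last look:** The button was back up, and the pot and cup stood on their plates. I did not see anything around the warmer moved, but the till roll was outside the last picture.

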